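Fit the red lens to the tail lamp on the parts stall

ROBOT

A 7-joint arm with a two-finger parallel gripper is mounted at the origin on the work surface. World frame = base frame: x ahead of the robot, y to its left, z up, the work surface at z = 0. Lengths are in m, angles in degrees, forces in N, time in s.
With the tool pointing down it reaches from about 0.425 to 0.875 m from the base axis. Payload 4.7 kg.
Tool frame: the origin (TCP) lies on the centre line of the jaws, within the pads' length; the fingertips stand 19 mm ahead of it and the grasp point (between the pads) is the TCP; z points along the fingers, y is the line along which they close (so a half turn about z gives the same grasp; the last joint's range is limited). The gripper opens to 87 mm and grips with 3 to 60 N. Pads are 19 mm wide; open, the fingers measure 117 mm over their backs; the gripper's body (75 mm by 190 mm) begins 51 mm behind the grasp point.
Start: joints at [73.516, 18.392, -4.016, 83.108, 1.295, 78.541, -3.26], TCP at [0.193, -0.621, 0.242] pointing down, gripper open.
Joint ranges: [-163.93, 163.93], [-17.29, 119.83], [-79.2, 71.16], [3.27, 140.29], [-89.18, 269.18], [5.43, 117.66], [-154.24, 154.24]. Speed limits (degrees/s): [147.25, 147.25, 180, 180, 180, 180, 180].

INTERFACE

Orientations are given as [roll, pitch, yaw] about the fixed x, y, z axes, in that order (R = Rz(yaw) Ry(pitch) Rx(roll)).
In Python, from cell import env, imaging gives the robot as it stands.
- The arm moves only by the shell command python3 -m crank 'ROWS' [OPENING] [FORCE]. ROWS is JSON, a list of rows, each an object of numbers: "x", "y", "z": the shift along the tool's x, y, z in m; "turn": the turn about the tool's z in rad. In form: [{"x": .., "y": .., "z": .., "turn": ..}, ...]. A call has 1 to 12 rows; each row is the pose to reach, as a shift and turn from the pose commanded when the call began, along the tool's axes at that moment; what a row does not reach only later rows make up. A row lasts 1/8 s, in which the tool goes at most 62.5 mm and 10.7 degrees, less where a joint would pass 70% of its speed; a pose out of reach is approached as far as the arm can. A call with a gripper value outside its range is refused whole. OPENING is the finger opening in m, from 0 to 0.087, set as the call begins (- or left out, the last holds). The fingers move at their own pace and stop on an object; FORCE is the grip in N (left out, the last holds). Time passes only in rows, so rows that repeat a pose let the fingers close. It gives the time, the measured TCP pose, the force, the opening and the grip force at its end, in the units of the state.
- env.get_obs(): the state, without advancing time (a new reading comes with each control period).
- imaging.read_camera(name): name is "scene" or "top" or "wrist"; returns the picture (384x512x3 uint8, red, green, blue); there is no depth.
- imaging.get_calibration(name): a dict with "camera_matrix" (3x3 intrinsics, pixels), "position" and "attitude" of the camera in the world. Camera axes: x right, y up, looking along -z (the intrinsics and any distortion apply to the point x, -y, -z); pixel columns grow to the right and rows downward; lengths in m; the calibration is good to about 2 mm. A picture is of the moment at which its call begins: read the wrist's pose just before it. get_calibration takes no time and is no camera call; for the wrist camera it gives the pose at the moment of the call.
- env.sign_off(): hands the job in; it is judged then, once.
The state is a dict: "time_s": time; "qpos": joint angles; "joint_velocities": joint speeds; "effort": joint torques, N m; "tool_pos": TCP position; "tool_rot": TCP orientation; "force": force on the tool from outside, world axes, zero at the start; "wrist_torque": the same for the moment, N m; "grip_width": finger opening in m; "grasp_force": force on a finger pad.
Only numpy, scipy, OpenCV 4.12 (cv2) and the standard library are available. Lean on these libraries where they do the work, as an engineer would, in place of code of your own. Each camera call takes 0.05 s, during which the arm holds its last target. There are 200 camera calls.

TASK

A small blue pail of screws has been left standing in the open tail lamp: hang it upright by its handle on the steel hook and let go of it. Then fit the red lens on the lamp, dome up, pressing it straight down until it snaps in under the three yellow catches, and keep on pressing it firmly (about 10 N) down against its sprung seal: the job finishes with the robot still pressing, not letting go. Leave the amber lens and the other parts on the stall where they are.

Things in the scene. Friction and masses are not known exactly. Their poses are not given: they have to be found in the camera images.
- lamp: the open tail lamp, fixed: light wooden board 150 x 130 x 8 mm with a round black cup on it, open upwards: bore 80 mm, flared at the mouth, outside about 100 mm, 45 mm high above the table. Three yellow sprung catches round it at 0, 120, 240 degrees from its x axis, up to 50 mm from the cup's axis. Origin: centre of the board's underside, on the cup's axis, at table height, z up
- lamp_catches (a point): on the cup's axis, 33 mm above the table: the level of the flat undersides of the catch noses. The noses reach in to 34.5 mm from the axis, 3.5 mm over a lens's flange; above them sloping lead-ins rise to 46 mm above the table, opening to 40 mm from the axis
- lamp_seat (a point): on the cup's axis, 26 mm above the table: where the centre of a lens's underside comes to rest. Pushing a lens straight down past the catches takes a push that grows to 10 to 18 N when its underside is near 34 mm above the table, then falls suddenly to about 4 N of drag, and to nothing at 27 mm, where the noses close over the flange; below 26 mm the seal takes up the push
- seal (a joint): the lamp's sprung seal, a black disc 74 mm across with a silver middle, in the bottom of the cup, top 26 mm above the table when free. Value: how far it is pushed down, 0 to 0.007 m. Spring: about 1 N to start, then 2.5 N per mm. The bare lens's own weight pushes it in less than 0.3 mm
- red_lens: the red lens, 80 g plastic moulding in one solid piece: a round flange 76 mm across and 6 mm thick at the bottom, and on it a coaxial cylindrical dome 50 mm across that rises to 46 mm above the underside. Stands flange down. Origin: centre of the underside, z up; it looks the same at every yaw
- amber_lens: bystander: an amber (orange) lens of the same shape and size as the red one; it may stand in either of the two places
- pail: small blue pail, 60 mm across at the rim, 48 mm at the foot, 70 mm high, 0.14 to 0.28 kg, with a rigid upright steel bail handle: two uprights 60 mm apart and a straight level bar on top, 9 mm thick, along the pail's y axis, its axis 120 mm above the foot. It starts on the seal inside the lamp's cup, its foot 26 mm above the table. Origin: centre of the foot's underside, z up
- pail_bar (a point): middle of the bail's bar, on the bar's axis, 120 mm above the pail's foot; y runs along the bar. The bar is straight for 30 mm either side
- hook: steel hook stand, fixed: base 110 x 120 x 14 mm, upright post 16 mm thick and 224 mm tall at its centre; an 8 mm thick rod runs from the post along the stand's -x axis, dips to a level seat and ends in an upturned tip 100 mm from the post. Origin: centre of the base's underside, z up
- hook_seat (a point): where the axis of a hung bar comes to rest: 8.5 mm above the axis of the rod in the seat, 208.5 mm above the table, 79 mm from the post. The bar should lie across the rod, along the stand's y axis
- hook_tip (a point): centre of the rounded end (8 mm thick) of the hook's upturned tip, 213 mm above the table (its top 217 mm), 21 mm further out than the seat along the stand's -x axis
- bulb_box: bystander: white and red carton of bulbs, 75 x 50 x 40 mm, loose; origin under its centre
- grease_can: bystander: can 66 mm across, 110 mm high, loose; origin under its centre
- spanner: bystander: steel spanner lying flat, loose; origin near its middle
- bearing: bystander: steel wheel bearing 72 mm across, 26 mm high, loose; origin under its centre
Not all that is in view belongs to the job. What is shaped like the pail but pink is not meant. Leave any pink look-alike of the hook alone.

How it is judged (in metres and radians):
On the way, in this order (a step that is already met when the one before it is completed fails the run):
1. the pail hangs by its bar from the hook, let go (distance between pail_bar and hook_seat below 0.022 m and contact force between pail and hook above 0.5 N and contact force between the arm and pail below 0.1 N and angle between pail's own z axis and vertical below 0.35 rad and linear speed of pail below 0.15 m/s), for 0.2 s.
2. the red lens has snapped in under the catches (z of red_lens in the frame of lamp below 0.0272 m and horizontal distance between red_lens and lamp below 0.004 m and angle between red_lens's own z axis and vertical below 0.07 rad), for 0.1 s.
At the end, for the whole second after the job is handed in: Red lens snapped in (within 4 mm of centre, level within 4 degrees, underside below 25.8 mm) and pressed by the fingers so the seal is in more than 1.5 mm (about 5 N); pail hanging still, untouched, bar within 22 mm of the hook's seat, tilted less than 20 degrees (all of step 1 and z of red_lens in the frame of lamp below 0.0258 m and horizontal distance between red_lens and lamp below 0.004 m and angle between red_lens's own z axis and vertical below 0.07 rad and value of joint seal above 0.0015 m and contact force between the fingers and red_lens above 2 N); the arm keeps its last pose, push and grip.
It fails at once if the pail was tipped more than 45 degrees (angle between pail's own z axis and vertical above 0.8 rad).
It fails at once if the amber lens or another loose part on the stall was moved more than 30 mm (distance of any of amber_lens, bulb_box, grease_can, spanner, bearing from where it was at the start of the episode above 0.03 m).
It also fails if it takes over 72 s, if anything falls off the work surface, if the arm or the gripper's body presses on something with over 40 N, if the wrist force passes 120 N, or if a joint passes its speed limit or range.

## Working session

There is one attempt and no reset: what is moved stays moved. The work goes in short steps, Python scripts to look and compute and a shell command to move; the robot and the scene stay as the last step left them, time stands still between calls to the robot, and variables do not carry over. Pictures are saved under pics/ and viewed, at most 13 in all, crops included, and the job is handed in when it is done.

```bash
ls; mkdir -p pics; cat > h.py <<'E'
import numpy as np, cv2
from cell import env, imaging
from scipy.spatial.transform import Rotation as R
E
python3 - <<'E'
from h import *
print(env.get_obs())
for n in ("scene","top"):
    im=imaging.read_camera(n); print(n,imaging.get_calibration(n)); cv2.imwrite(f"pics/{n}0.png",im[:,:,::-1])
E
```

```text
pics
{'time_s': 0.0, 'qpos': array([73.51656537, 18.4387635 , -4.0155056 , 83.17578371,  1.29419485,
       78.5419934 , -3.25910463]), 'joint_velocities': array([ 0.06617058, -0.01699521, -0.04168779,  0.04961079, -0.06983183,
       -0.06337865, -0.01723455]), 'effort': array([ 3.74149386e-04, -4.91297150e+01, -4.03531976e-01, -3.12536681e+01,
       -6.37151767e-02,  4.38858045e-02,  1.98449525e-04]), 'tool_pos': array([ 0.19299784, -0.62012858,  0.24045712]), 'tool_rot': array([-1.79888661e+02,  5.10113483e-03,  1.72939188e+01]), 'force': array([0.74937977, 0.19388886, 0.49703224]), 'wrist_torque': array([-0.02742409, -0.01050992,  0.07489166]), 'grasp_force': 0.0, 'grip_width': 0.08716027417459286}
scene {'camera_matrix': array([[348.22393041,   0.        , 258.53697308],
       [  0.        , 348.22393041, 183.54188871],
       [  0.        ,   0.        ,   1.        ]]), 'position': array([1.17630273, 0.15638857, 1.06341101]), 'attitude': array([ 37.51024585,  -0.95530919, 102.06725012])}
top {'camera_matrix': array([[375.73763094,   0.        , 257.37572653],
       [  0.        , 375.73763094, 193.34438611],
       [  0.        ,   0.        ,   1.        ]]), 'position': array([ 0.29532895, -0.01262207,  1.20798645]), 'attitude': array([  9.10647438,   0.1556788 , -88.87393565])}
```

View pics/scene0.png

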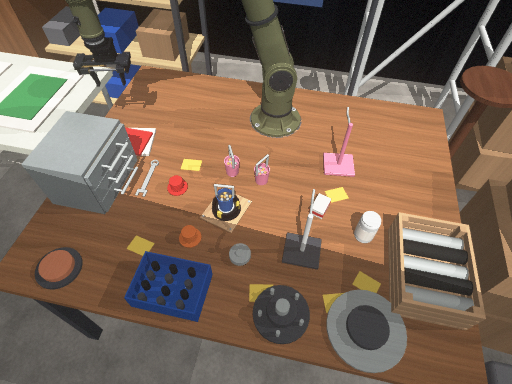

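View pics/top0.png

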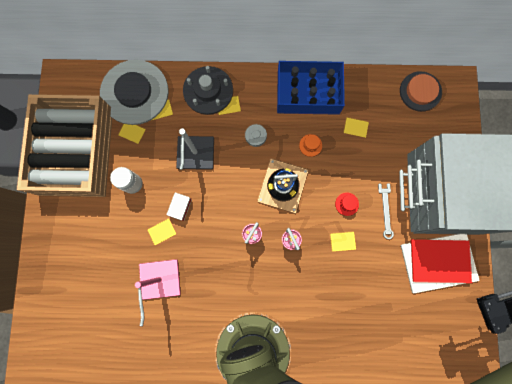

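The top view shows:
- **Lenses:** red at (346,204), amber at (311,145).
- **Lamp and pail:** the lamp with the blue pail is at (284,185).
- **Look-alike pails:** two pink ones at (252,234) and (292,240).
- **Hooks:** dark steel at (195,152), pink at (158,282).

The blue pail, the dark steel hook and the red lens fit the description by colour. I'll confirm with an enlarged crop.

```bash
cat >> h.py <<'E'
def ray(n,uv,z,cal=None):
    c=cal or imaging.get_calibration(n); K=c["camera_matrix"]
    d=np.linalg.inv(K)@[uv[0],uv[1],1]; d=R.from_euler('xyz',c["attitude"],degrees=True).as_matrix()@[d[0],-d[1],-d[2]]
    p=c["position"]; return p+d*(z-p[2])/d[2]
def proj(n,P,cal=None):
    c=cal or imaging.get_calibration(n); K=c["camera_matrix"]
    q=R.from_euler('xyz',c["attitude"],degrees=True).as_matrix().T@(np.array(P)-c["position"])
    q=K@[q[0],-q[1],-q[2]]; return q[:2]/q[2]
E
python3 - <<'E'
from h import *
np.set_printoptions(precision=4,suppress=True)
t=cv2.imread("pics/top0.png")
cv2.imwrite("pics/topc.png",cv2.resize(t[115:260,165:365],None,fx=4,fy=4,interpolation=cv2.INTER_CUBIC))
h=cv2.cvtColor(t,cv2.COLOR_BGR2HSV)
print("red rough",ray("top",(346,204),.046),"lamp",ray("top",(284,186),.04),"hookbase",ray("top",(195.5,152),.014),"base robot",ray("top",(253,352),0))
E
```

```text
red rough [ 0.4532 -0.2826  0.046 ] lamp [ 0.5075 -0.0894  0.04  ] hookbase [0.6199 0.1998 0.014 ] base robot [-0.0013 -0.0018  0.    ]
```

View pics/topc.png

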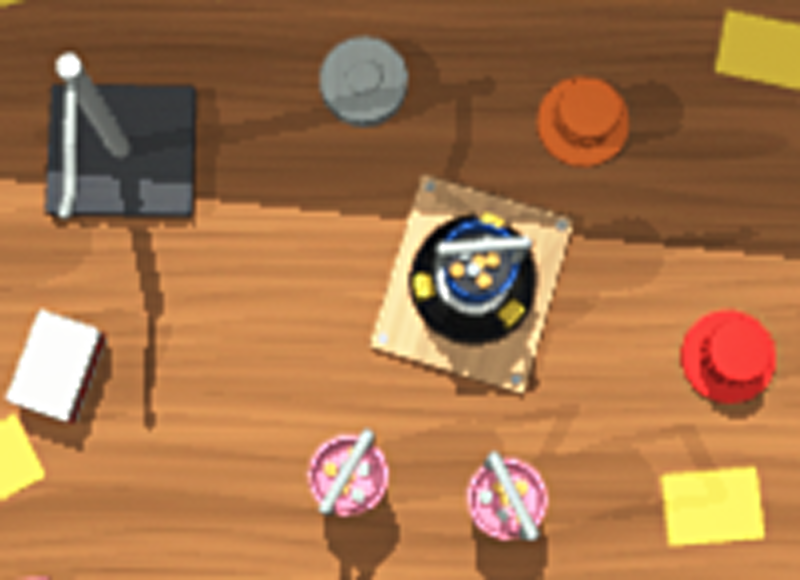

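The crop confirms the choices: blue pail in the lamp with its bar from (440,248) to (528,242), dark steel hook with post top at (68,66) and rod tip at (66,212), red lens at (728,356). The pails at (348,475) and (508,498) are pink.

```bash
python3 - <<'E'
from h import *
np.set_printoptions(precision=4,suppress=True)
f=lambda u,v:(165+(u+.5)/4-.5,115+(v+.5)/4-.5)
T=lambda u,v,z:ray("top",f(u,v),z)
a,b=T(438,248,.146),T(530,242,.146); print("bar",a,b,(a+b)/2,"len",np.linalg.norm(a-b),"yaw",np.degrees(np.arctan2(*(b-a)[1::-1])))
for c in [(51,85),(195,85),(194,216),(46,217)]: print("base",T(*c,.014))
print("post top",T(68,66,.224),"tip",T(66,212,.213))
for c in [(425,177),(573,226),(525,394),(373,347)]: print("board",T(*c,.008))
print("red top",T(740,338,.046),"flange",T(728,356,.004))
E
```

```text
bar [ 0.5152 -0.0537  0.146 ] [ 0.5209 -0.12    0.146 ] [ 0.518  -0.0868  0.146 ] len 0.06650090756217493 yaw -85.10127303896972
base [0.6736 0.2622 0.014 ]
base [0.6759 0.1433 0.014 ]
base [0.5653 0.1399 0.014 ]
base [0.5622 0.2603 0.014 ]
post top [0.6208 0.203  0.224 ] tip [0.5214 0.2014 0.213 ]
board [ 0.603  -0.0476  0.008 ]
board [ 0.5642 -0.1689  0.008 ]
board [ 0.4257 -0.1303  0.008 ]
board [ 0.4614 -0.0077  0.008 ]
red top [ 0.4687 -0.2941  0.046 ] flange [ 0.4601 -0.2944  0.004 ]
```

```bash
cat >> h.py <<'E'
def go(x,y,z,yaw=None):
    o=env.get_obs(); M=R.from_euler('xyz',o["tool_rot"],degrees=True).as_matrix()
    s=M.T@(np.array([x,y,z])-o["tool_pos"]); t=0 if yaw is None else -np.radians((yaw-o["tool_rot"][2]+180)%360-180)
    print("pos",o["tool_pos"].round(4),"rot",o["tool_rot"].round(1),"t",o["time_s"],"| shift",s.round(4),"turn",round(t,3))
E
python3 - <<'E'
from h import *
go(.518,-.103,.25,95)
E
```

```text
pos [ 0.193  -0.6202  0.2406] rot [-179.9    0.    17.3] t 0.1 | shift [ 0.464  -0.3972 -0.0088] turn -1.356
```

```bash
python3 -m crank '[{"x":0.02,"y":-0.017,"z":-0.008,"turn":-0.12},{"x":0.064,"y":-0.055,"z":-0.008,"turn":-0.25},{"x":0.109,"y":-0.093,"z":-0.008,"turn":-0.39},{"x":0.154,"y":-0.132,"z":-0.008,"turn":-0.53},{"x":0.199,"y":-0.170,"z":-0.008,"turn":-0.67},{"x":0.244,"y":-0.209,"z":-0.008,"turn":-0.81},{"x":0.289,"y":-0.247,"z":-0.008,"turn":-0.95},{"x":0.334,"y":-0.286,"z":-0.008,"turn":-1.09},{"x":0.379,"y":-0.324,"z":-0.008,"turn":-1.22},{"x":0.424,"y":-0.363,"z":-0.008,"turn":-1.32},{"x":0.464,"y":-0.397,"z":-0.008,"turn":-1.356},{"x":0.464,"y":-0.397,"z":-0.008,"turn":-1.356}]' 0.05 && python3 - <<'E'
from h import *
import pickle
go(.518,-.106,.25,95)
c=imaging.get_calibration("wrist"); im=imaging.read_camera("wrist"); pickle.dump(c,open("w1.p","wb"))
print(c); cv2.imwrite("pics/w1.png",im[:,:,::-1])
E
```

```text
time_s: 1.6
tool_pos: [0.5196, -0.0983, 0.2494]
tool_rot: [180.0, -0.1, 95.5]
force: [-0.3, -0.2, 0.4]
grip_width: 0.05
grasp_force: 0.0
pos [ 0.5196 -0.0983  0.2494] rot [ 1.80e+02 -1.00e-01  9.55e+01] t 1.6 | shift [-0.0075 -0.0024 -0.0006] turn 0.009
{'camera_matrix': array([[333.42005045,   0.        , 255.0429039 ],
       [  0.        , 333.42005045, 187.63475266],
       [  0.        ,   0.        ,   1.        ]]), 'position': array([ 0.51320022, -0.027819  ,  0.39281071]), 'attitude': array([-15.04077761,  -0.07672515,   5.52939994])}
```

View pics/w1.png

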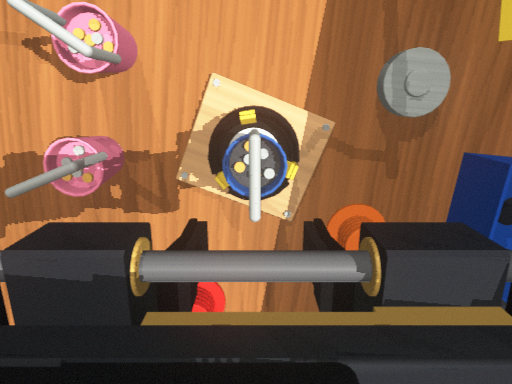

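The wrist view shows the blue pail's bar from (255,133) to (255,219), between the fingers, with yellow catches at (247,117), (292,171) and (222,181). The image has board corners at (214,75), (333,125), (289,217) and (180,179).

```bash
python3 - <<'E'
from h import *
import pickle
np.set_printoptions(precision=4,suppress=True)
c=pickle.load(open("w1.p","rb")); T=lambda u,v,z:ray("w",(u,v),z,c)
a,b=T(255,134,.148),T(255,217,.148);print("bar",a,b,(a+b)/2,np.linalg.norm(a-b))
B=[T(*p,.008) for p in [(214,75),(333,125),(289,217),(180,179)]];print(*B,"centre",np.mean(B,0), "sides",np.linalg.norm(B[0]-B[1]),np.linalg.norm(B[1]-B[2]))
K=np.array([T(*p,.046) for p in [(247,117),(292,171),(222,181)]]);print("catches",K)
go(.518,-.106,.148,95)
E
```

```text
bar [ 0.5159 -0.053   0.148 ] [ 0.5221 -0.1168  0.148 ] [ 0.519  -0.0849  0.148 ] 0.06415327707943994
[ 0.4666 -0.0078  0.008 ] [ 0.6049 -0.0487  0.008 ] [ 0.5686 -0.1638  0.008 ] [ 0.434  -0.1287  0.008 ] centre [ 0.5185 -0.0872  0.008 ] sides 0.14417197589140487 0.12061016038459102
catches [[ 0.5073 -0.0471  0.046 ]
 [ 0.56   -0.0985  0.046 ]
 [ 0.4867 -0.1166  0.046 ]]
pos [ 0.5185 -0.1016  0.2491] rot [-180.    -0.    95.2] t 1.65 | shift [-0.0044 -0.0008  0.1011] turn 0.004
```

```bash
python3 -m crank '[{"x":-0.003,"y":0.0017,"z":0.03},{"x":-0.003,"y":0.0017,"z":0.065},{"x":-0.003,"y":0.0017,"z":0.09},{"x":-0.003,"y":0.0017,"z":0.102},{"x":-0.003,"y":0.0017,"z":0.102},{"x":-0.003,"y":0.0017,"z":0.102}]' && python3 -m crank '[{"z":0},{"z":0},{"z":0},{"z":0},{"z":0},{"z":0}]' 0 60
```

```text
invalid input
```

```bash
python3 -m crank '[{"x":-0.003,"y":0.0017,"z":0.03,"turn":0},{"x":-0.003,"y":0.0017,"z":0.065,"turn":0},{"x":-0.003,"y":0.0017,"z":0.09,"turn":0},{"x":-0.003,"y":0.0017,"z":0.102,"turn":0},{"x":-0.003,"y":0.0017,"z":0.102,"turn":0},{"x":-0.003,"y":0.0017,"z":0.102,"turn":0}]' && python3 -m crank '[{"x":0,"y":0,"z":0,"turn":0},{"x":0,"y":0,"z":0,"turn":0},{"x":0,"y":0,"z":0,"turn":0},{"x":0,"y":0,"z":0,"turn":0},{"x":0,"y":0,"z":0,"turn":0},{"x":0,"y":0,"z":0,"turn":0}]' 0 60
```

```text
time_s: 2.4
tool_pos: [0.5208, -0.1071, 0.1486]
tool_rot: [179.9, 0.1, 94.9]
force: [-0.9, -0.0, -0.2]
grip_width: 0.0497
grasp_force: 0.0
time_s: 3.15
tool_pos: [0.5201, -0.1064, 0.1475]
tool_rot: [-180.0, -0.0, 95.0]
force: [0.0, 1.3, 0.8]
grip_width: 0.0076
grasp_force: 60.1
```

```bash
python3 -m crank '[{"x":0,"y":0,"z":-0.005,"turn":0},{"x":0,"y":0,"z":-0.015,"turn":0},{"x":0,"y":0,"z":-0.035,"turn":0},{"x":0,"y":0,"z":-0.06,"turn":0},{"x":0,"y":0,"z":-0.085,"turn":0},{"x":0,"y":0,"z":-0.105,"turn":0},{"x":0,"y":0,"z":-0.115,"turn":0},{"x":0,"y":0,"z":-0.115,"turn":0}]' && python3 - <<'E'
from h import *
go(.44,.181,.242,91)
E
```

```text
time_s: 4.15
tool_pos: [0.5204, -0.1066, 0.2631]
tool_rot: [179.9, 0.0, 95.0]
force: [0.5, -0.5, -3.7]
grip_width: 0.0074
grasp_force: 59.9
pos [ 0.5204 -0.1066  0.2631] rot [179.9   0.   95. ] t 4.15 | shift [ 0.2935 -0.0551  0.0208] turn 0.07
```

```bash
python3 -m crank '[{"x":0.01,"y":-0.01,"z":0,"turn":0},{"x":0.035,"y":-0.022,"z":0,"turn":0.01},{"x":0.07,"y":-0.035,"z":0,"turn":0.02},{"x":0.11,"y":-0.045,"z":0,"turn":0.03},{"x":0.15,"y":-0.055,"z":0,"turn":0.04},{"x":0.19,"y":-0.055,"z":0.005,"turn":0.05},{"x":0.23,"y":-0.055,"z":0.01,"turn":0.06},{"x":0.262,"y":-0.055,"z":0.015,"turn":0.07},{"x":0.283,"y":-0.055,"z":0.02,"turn":0.07},{"x":0.2935,"y":-0.055,"z":0.021,"turn":0.07},{"x":0.2935,"y":-0.055,"z":0.021,"turn":0.07},{"x":0.2935,"y":-0.055,"z":0.021,"turn":0.07}]' && python3 - <<'E'
from h import *
import pickle
go(.5415,.181,.235,91)
c=imaging.get_calibration("wrist"); im=imaging.read_camera("wrist"); pickle.dump(c,open("w2.p","wb"))
s=imaging.read_camera("scene")[150:280,230:390]
s=cv2.resize(s,(512,416),interpolation=cv2.INTER_CUBIC)
w=cv2.resize(im,None,fx=.55,fy=.55)
cv2.imwrite("pics/w2.png",im[:,:,::-1])
cv2.imwrite("pics/s2.png",s[:,:,::-1])
E
```

```text
time_s: 5.65
tool_pos: [0.44, 0.1799, 0.2414]
tool_rot: [-180.0, 0.0, 90.9]
force: [0.1, -0.4, -1.8]
grip_width: 0.0077
grasp_force: 59.9
pos [0.44   0.1799 0.2414] rot [-180.     0.    90.9] t 5.65 | shift [-0.0005  0.1015  0.0064] turn -0.002
```

View pics/w2.png

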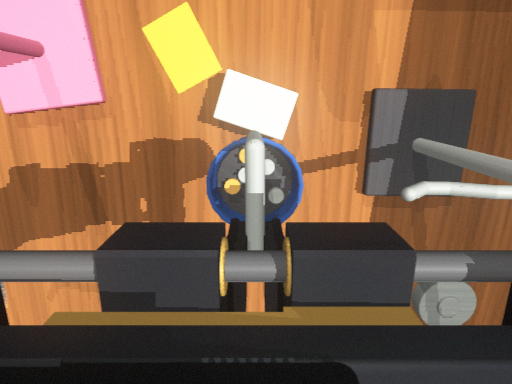

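View pics/s2.png

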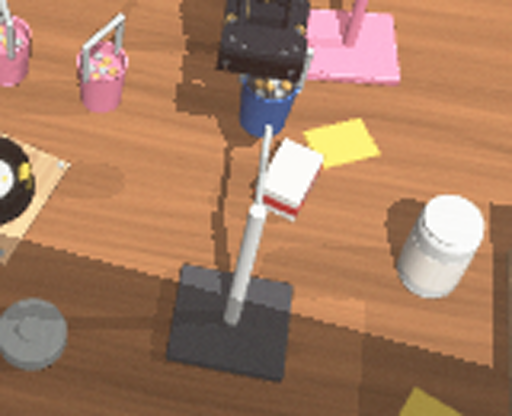

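Wrist view: bar's far end at (255,135), gripped; hook tip at (408,195), rod running right to the frame edge at row 191. The scene crop shows the blue pail upright in front of the steel hook.

```bash
python3 - <<'E'
from h import *
import pickle
np.set_printoptions(precision=4,suppress=True)
c=pickle.load(open("w2.p","rb")); T=lambda u,v,z:ray("w",(u,v),z,c)
print(T(408,195,.213),"rod",T(500,192,.2),T(440,188,.2),"bar end",T(255,135,.2414),"post base",T(417,145,.2241))
go(.5415,.181,.235,91)
E
```

```text
[0.5223 0.2017 0.213 ] rod [0.5814 0.2005 0.2   ] [0.5464 0.2024 0.2   ] bar end [0.4397 0.2354 0.2414] post base [0.5179 0.23   0.2241]
pos [0.4401 0.18   0.2415] rot [180.    0.   90.9] t 5.75 | shift [-0.0005  0.1014  0.0065] turn -0.002
```

```bash
python3 -m crank '[{"x":0,"y":0.008,"z":0.003,"turn":0},{"x":0,"y":0.025,"z":0.005,"turn":0},{"x":0,"y":0.045,"z":0.006,"turn":0},{"x":0,"y":0.065,"z":0.006,"turn":0},{"x":0,"y":0.085,"z":0.006,"turn":0},{"x":0,"y":0.097,"z":0.006,"turn":0},{"x":0,"y":0.1025,"z":0.006,"turn":0},{"x":0,"y":0.1025,"z":0.01,"turn":0},{"x":0,"y":0.1025,"z":0.018,"turn":0},{"x":0,"y":0.1025,"z":0.026,"turn":0},{"x":0,"y":0.1025,"z":0.030,"turn":0},{"x":0,"y":0.1025,"z":0.030,"turn":0}]'
```

```text
time_s: 7.25
tool_pos: [0.5421, 0.1827, 0.2112]
tool_rot: [-180.0, 0.0, 91.0]
force: [-0.9, 0.5, -1.6]
grip_width: 0.0075
grasp_force: 60.0
```

```bash
python3 -m crank '[{"x":0,"y":0,"z":0.001,"turn":0},{"x":0,"y":0,"z":0.0025,"turn":0},{"x":0,"y":0,"z":0.0025,"turn":0}]' && python3 - <<'E'
from h import *
import pickle
c=imaging.get_calibration("wrist"); im=imaging.read_camera("wrist")
print(ray("w",(255,135),.2085,c))
cv2.imwrite("pics/w3.png",im[:,:,::-1])
E
```

```text
time_s: 7.62
tool_pos: [0.5426, 0.183, 0.2101]
tool_rot: [179.9, 0.0, 91.0]
force: [-2.1, -0.2, 5.0]
grip_width: 0.0075
grasp_force: 60.1
[0.54224307 0.23834175 0.2085    ]
```

View pics/w3.png

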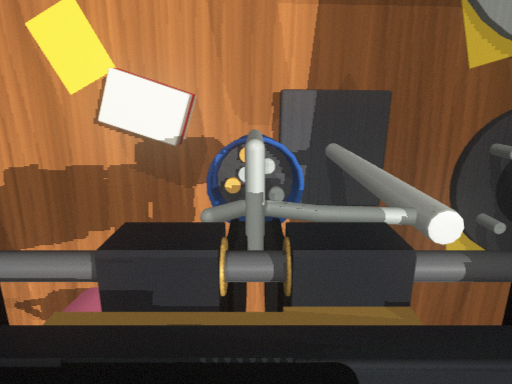

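The bar lies across the rod with the tip at (208,215) outside it, and the wrist force shows contact, so I'll release.

```bash
python3 -m crank '[{"x":0,"y":0,"z":0,"turn":0},{"x":0,"y":0,"z":0,"turn":0},{"x":0,"y":0,"z":0,"turn":0},{"x":0,"y":0,"z":0,"turn":0},{"x":0,"y":0,"z":-0.01,"turn":0},{"x":0,"y":0,"z":-0.03,"turn":0},{"x":0,"y":0,"z":-0.06,"turn":0},{"x":0,"y":0,"z":-0.09,"turn":0},{"x":0,"y":0,"z":-0.1,"turn":0},{"x":0,"y":0,"z":-0.1,"turn":0}]' 0.04 && python3 - <<'E'
from h import *
im=imaging.read_camera("wrist")
s=imaging.read_camera("scene")[150:280,230:390]
s=cv2.resize(s,(512,416),interpolation=cv2.INTER_CUBIC)
cv2.imwrite("pics/s4.png",np.hstack([s,cv2.resize(im,(288,216))[[*range(216)]+[0]*200]])[:,:,::-1])
go(.462,-.294,.25,None)
E
```

```text
time_s: 8.93
tool_pos: [0.5426, 0.183, 0.3098]
tool_rot: [179.9, -0.0, 91.0]
force: [0.3, 0.7, -0.1]
grip_width: 0.04
grasp_force: 0.0
pos [0.542  0.1826 0.3081] rot [-179.9    0.    91. ] t 9.025 | shift [-0.4751 -0.088   0.0585] turn 0
```

View pics/s4.png

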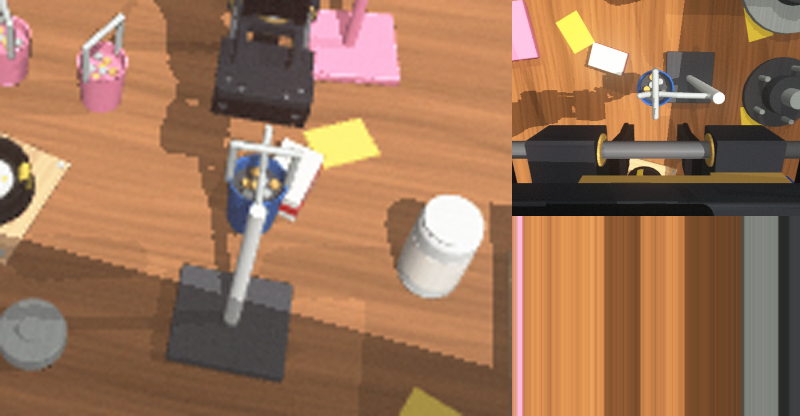

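The pail hangs upright from the steel hook, released. Now to the red lens.

```bash
python3 - <<'E'
from h import *
f=lambda u,v:(165+(u+.5)/4-.5,115+(v+.5)/4-.5)
T=lambda u,v,z:ray("top",f(u,v),z).round(3)
print("pink bars",T(492,455,.12),T(534,536,.12),T(370,433,.12),T(325,510,.12),"flange",T(728,356,.006))
go(.464,-.294,.21,104)
E
```

```text
pink bars [ 0.369 -0.096  0.12 ] [ 0.312 -0.126  0.12 ] [ 0.383 -0.007  0.12 ] [0.327 0.024 0.12 ] flange [ 0.46  -0.294  0.006]
pos [0.542  0.1826 0.3081] rot [-179.9    0.    91. ] t 9.025 | shift [-0.4751 -0.0859  0.0985] turn -0.227
```

```bash
python3 -m crank '[{"x":-0.015,"y":-0.003,"z":0,"turn":-0.02},{"x":-0.05,"y":-0.01,"z":0,"turn":-0.05},{"x":-0.1,"y":-0.02,"z":0.01,"turn":-0.08},{"x":-0.15,"y":-0.03,"z":0.02,"turn":-0.11},{"x":-0.2,"y":-0.04,"z":0.03,"turn":-0.14},{"x":-0.25,"y":-0.05,"z":0.045,"turn":-0.17},{"x":-0.3,"y":-0.06,"z":0.06,"turn":-0.2},{"x":-0.35,"y":-0.07,"z":0.075,"turn":-0.227},{"x":-0.40,"y":-0.08,"z":0.09,"turn":-0.227},{"x":-0.44,"y":-0.086,"z":0.097,"turn":-0.227},{"x":-0.465,"y":-0.086,"z":0.097,"turn":-0.227},{"x":-0.475,"y":-0.086,"z":0.097,"turn":-0.227}]' 0.087 && python3 - <<'E'
from h import *
import pickle
c=imaging.get_calibration("wrist"); im=imaging.read_camera("wrist"); pickle.dump(c,open("w5.p","wb"))
go(.464,-.294,.044,104)
cv2.imwrite("pics/w5.png",im[:,:,::-1])
E
```

```text
time_s: 10.52
tool_pos: [0.4645, -0.2942, 0.2116]
tool_rot: [-180.0, -0.1, 103.9]
force: [0.1, 0.8, -0.4]
grip_width: 0.0873
grasp_force: 0.0
pos [ 0.4647 -0.2947  0.2119] rot [180.   -0.  103.9] t 10.575 | shift [ 0.0008 -0.0006  0.1679] turn -0.001
```

View pics/w5.png

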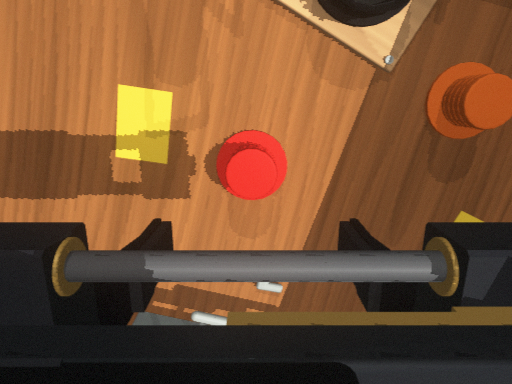

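The wrist view shows the red lens between the open fingers: flange spanning columns 217-287 (centre near (252,164)) and dome top centre near (251,174). The amber lens is clear of it at (475,100).

```bash
python3 - <<'E'
from h import *
import pickle
c=pickle.load(open("w5.p","rb")); im=cv2.imread("pics/w5.png"); h=cv2.cvtColor(im,cv2.COLOR_BGR2HSV)
m=(((h[...,0]<6)|(h[...,0]>174))&(h[...,1]>190)&(h[...,2]>120)).astype(np.uint8); m[:,:190]=0; m[:,320:]=0; m[220:]=0
ys,xs=np.where(m); print(xs.min(),xs.max(),ys.min(),ys.max())
q=np.array([ray("w",(252,164.5),.005,c),ray("w",(251,174),.046,c)]);print(q)
from scipy.optimize import least_squares
cx=cv2.convexHull(np.c_[xs,ys].astype(np.int32)); 
def sil(p):
    a=np.linspace(0,2*np.pi,60); P=[[p[0]+r*np.cos(t),p[1]+r*np.sin(t),z] for r,z in((.038,0),(.038,.006),(.025,.046)) for t in a]
    g=np.array([proj("w",k,c) for k in P]); return np.array([g[:,0].min()-xs.min(),g[:,0].max()-xs.max(),g[:,1].min()-ys.min(),g[:,1].max()-ys.max()])
s=least_squares(sil,[.462,-.294],diff_step=1e-3); print(s.x,s.fun)
go(*s.x,.045,104)
E
```

```text
216 286 130 199
[[ 0.46143561 -0.29305949  0.005     ]
 [ 0.4611073  -0.29426649  0.046     ]]
[ 0.4607084  -0.29451185] [-0.63767495  0.63801724 -0.76151313  0.87599011]
pos [ 0.4647 -0.2947  0.2119] rot [180.   -0.  103.9] t 10.575 | shift [ 0.0011 -0.0039  0.1669] turn -0.001
```

```bash
python3 -m crank '[{"x":0.001,"y":-0.0037,"z":0.03,"turn":0},{"x":0.001,"y":-0.0037,"z":0.075,"turn":0},{"x":0.001,"y":-0.0037,"z":0.12,"turn":0},{"x":0.001,"y":-0.0037,"z":0.15,"turn":0},{"x":0.001,"y":-0.0037,"z":0.163,"turn":0},{"x":0.001,"y":-0.0037,"z":0.1675,"turn":0},{"x":0.001,"y":-0.0037,"z":0.1675,"turn":0}]' && python3 -m crank '[{"x":0,"y":0,"z":0,"turn":0},{"x":0,"y":0,"z":0,"turn":0},{"x":0,"y":0,"z":0,"turn":0},{"x":0,"y":0,"z":0,"turn":0},{"x":0,"y":0,"z":0,"turn":0},{"x":0,"y":0,"z":0,"turn":0}]' 0.03 60
```

```text
time_s: 11.45
tool_pos: [0.4615, -0.2935, 0.0456]
tool_rot: [179.9, 0.1, 104.0]
force: [0.6, -0.5, 0.5]
grip_width: 0.087
grasp_force: 0.0
time_s: 12.2
tool_pos: [0.4606, -0.2935, 0.0446]
tool_rot: [-180.0, 0.0, 104.0]
force: [0.0, -0.4, 0.1]
grip_width: 0.0488
grasp_force: 60.0
```

```bash
python3 -m crank '[{"x":0,"y":0,"z":-0.01,"turn":0},{"x":0,"y":0,"z":-0.035,"turn":0},{"x":0,"y":0,"z":-0.075,"turn":0},{"x":0.02,"y":0.02,"z":-0.11,"turn":0},{"x":0.05,"y":0.045,"z":-0.14,"turn":0},{"x":0.085,"y":0.075,"z":-0.155,"turn":0},{"x":0.11,"y":0.095,"z":-0.155,"turn":0},{"x":0.125,"y":0.105,"z":-0.155,"turn":0},{"x":0.127,"y":0.106,"z":-0.155,"turn":0},{"x":0.127,"y":0.106,"z":-0.155,"turn":0}]' && python3 - <<'E'
from h import *
import pickle
c=imaging.get_calibration("wrist"); im=imaging.read_camera("wrist"); pickle.dump((c,env.get_obs()["tool_pos"]),open("w6.p","wb"))
go(.518,-.087,.15,104)
cv2.imwrite("pics/w6.png",cv2.resize(im,(800,600),interpolation=cv2.INTER_CUBIC)[:,:,::-1])
E
```

```text
time_s: 13.45
tool_pos: [0.5321, -0.1461, 0.1992]
tool_rot: [-179.9, 0.0, 103.9]
force: [-1.2, -0.8, -0.4]
grip_width: 0.049
grasp_force: 60.0
pos [ 0.532  -0.1464  0.1992] rot [-179.9    0.   103.8] t 13.5 | shift [0.0611 0.0007 0.0491] turn -0.003
```

View pics/w6.png

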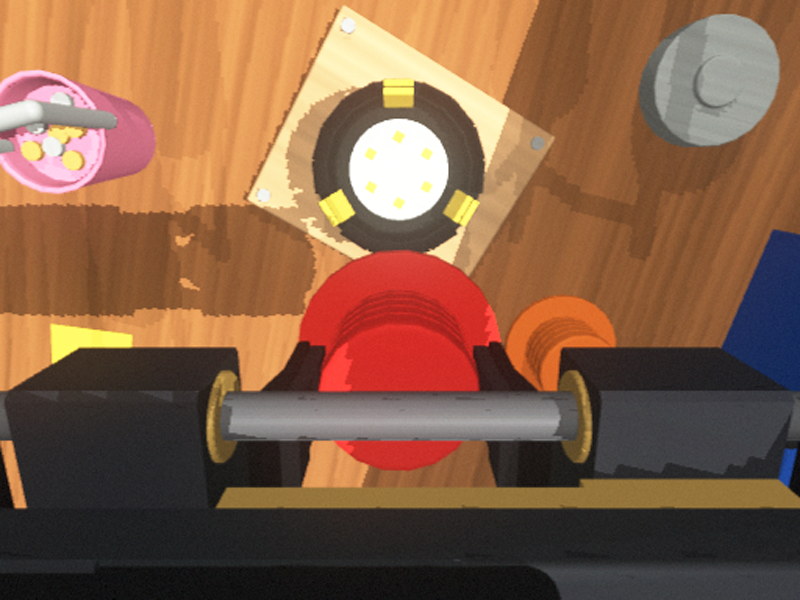

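The wrist view shows the red lens gripped level: flange columns 300-498, front edge at row 250. The open lamp has its silver seal centred at (398.5,169.5), cup rim columns 314-485 and catches at (398,92), (337,209) and (461,208).

```bash
python3 - <<'E'
from h import *
import pickle
np.set_printoptions(precision=4,suppress=True)
c,tp=pickle.load(open("w6.p","rb")); T=lambda U,V,z:ray("w",((U+.5)*.64-.5,(V+.5)*.64-.5),z,c)
print("seal",T(398.5,169.5,.026),"cup rim",(T(314,160,.045)+T(485,160,.045))/2, "rim diam",np.linalg.norm(T(314,163,.045)-T(485,163,.045)))
print("catches",np.mean([T(398,80,.046),T(327,217,.046),T(472,216,.046)],0), np.mean([T(398,106,.040),T(347,196,.040),T(450,195,.040)],0))
zf=tp[2]-.0446+.006
m=(T(300,345,zf)+T(498,345,zf))/2
print("tcp",tp,"lens mid",m,"width",np.linalg.norm(T(300,345,zf)-T(498,345,zf)))
f=T(397,250,zf); f0=T(397,250,zf-.006); d=np.array([np.cos(np.radians(103.9)),np.sin(np.radians(103.9)),0])
print("front ctr est (top edge/bottom edge)",f-.038*d,f0-.038*d)
E
```

```text
seal [ 0.5176 -0.0869  0.026 ] cup rim [ 0.5168 -0.0812  0.045 ] rim diam 0.09470656170591636
catches [ 0.5182 -0.088   0.046 ] [ 0.517  -0.0849  0.04  ]
tcp [ 0.532  -0.1464  0.1992] lens mid [ 0.5322 -0.1443  0.1606] width 0.07358923934602217
front ctr est (top edge/bottom edge) [ 0.532  -0.1466  0.1606] [ 0.5323 -0.1477  0.1546]
```

```bash
python3 -m crank '[{"x":0.01,"y":0,"z":0.0,"turn":0},{"x":0.03,"y":0.0005,"z":0.005,"turn":0},{"x":0.05,"y":0.0005,"z":0.02,"turn":0},{"x":0.06,"y":0.0005,"z":0.045,"turn":0},{"x":0.061,"y":0.0005,"z":0.07,"turn":0},{"x":0.061,"y":0.0005,"z":0.09,"turn":0},{"x":0.061,"y":0.0005,"z":0.1,"turn":0},{"x":0.061,"y":0.0005,"z":0.102,"turn":0},{"x":0.061,"y":0.0005,"z":0.102,"turn":0},{"x":0.061,"y":0.0005,"z":0.102,"turn":0}]' && python3 - <<'E'
from h import *
go(.5178,-.087,.0926,104)
E
```

```text
time_s: 14.75
tool_pos: [0.5191, -0.0854, 0.0983]
tool_rot: [179.9, 0.0, 104.0]
force: [-0.9, -0.3, -1.0]
grip_width: 0.0487
grasp_force: 60.0
pos [ 0.5191 -0.0854  0.0983] rot [179.9   0.  104. ] t 14.75 | shift [-0.0013 -0.0017  0.0057] turn -0.0
```

```bash
python3 -m crank '[{"x":-0.001,"y":-0.001,"z":0.003,"turn":0},{"x":-0.001,"y":-0.001,"z":0.007,"turn":0},{"x":-0.001,"y":-0.001,"z":0.01,"turn":0},{"x":-0.001,"y":-0.001,"z":0.013,"turn":0},{"x":-0.001,"y":-0.001,"z":0.013,"turn":0}]'; python3 - <<'E'
from h import *
go(.5178,-.087,.0706,104)
E
```

```text
time_s: 15.38
tool_pos: [0.5177, -0.0865, 0.0843]
tool_rot: [-180.0, -0.0, 104.0]
force: [-1.0, -0.9, -0.8]
grip_width: 0.0487
grasp_force: 60.0
pos [ 0.5177 -0.0865  0.0843] rot [-180.   -0.  104.] t 15.375 | shift [-0.0005 -0.0001  0.0137] turn -0.0
```

```bash
python3 -m crank '[{"x":0,"y":0,"z":0.003,"turn":0},{"x":0,"y":0,"z":0.006,"turn":0},{"x":0,"y":0,"z":0.008,"turn":0},{"x":0,"y":0,"z":0.01,"turn":0},{"x":0,"y":0,"z":0.012,"turn":0},{"x":0,"y":0,"z":0.014,"turn":0},{"x":0,"y":0,"z":0.016,"turn":0},{"x":0,"y":0,"z":0.0173,"turn":0},{"x":0,"y":0,"z":0.0173,"turn":0},{"x":0,"y":0,"z":0.0173,"turn":0}]'
```

```text
time_s: 16.62
tool_pos: [0.5178, -0.0866, 0.0677]
tool_rot: [-180.0, 0.0, 104.0]
force: [-2.7, 0.5, 6.9]
grip_width: 0.049
grasp_force: 60.0
```

```bash
python3 -m crank '[{"x":0,"y":0,"z":0.0006,"turn":0},{"x":0,"y":0,"z":0.0012,"turn":0},{"x":0,"y":0,"z":0.0012,"turn":0},{"x":0,"y":0,"z":0.0012,"turn":0}]'; python3 - <<'E'
from h import *
s=imaging.read_camera("scene")[150:270,190:340]; w=imaging.read_camera("wrist")
cv2.imwrite("pics/f.png",np.hstack([cv2.resize(s,(400,320),interpolation=cv2.INTER_CUBIC),cv2.resize(w,(400,320))])[:,:,::-1])
print(np.mean([env.get_obs()["force"] for _ in range(3)],0))
E
```

```text
time_s: 17.12
tool_pos: [0.5178, -0.0866, 0.0668]
tool_rot: [-180.0, 0.0, 104.0]
force: [-3.5, 0.5, 9.7]
grip_width: 0.0491
grasp_force: 60.0
[-3.35147658 -0.44966107  8.84277662]
```

View pics/f.png

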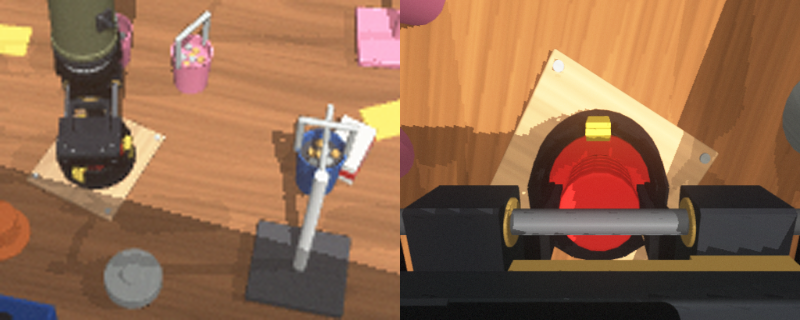

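The catch nose at (598,128) sits over the red flange, and the push rises at about 2.5 N/mm as the seal should. The pail is still hanging, so I'm handing in.

```bash
python3 -c "
from cell import env
print(env.sign_off())"
```

```text
the job is handed in; nothing more can be done
None
```

I hung the blue pail upright on the steel hook and let go of it, then snapped the red lens in under the catches. I handed the job in at about 17 s with the arm still pressing at roughly 9–10 N; sign-off gave no verdict.

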